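Pull a block insert out of the dry-block heater

TASK

Take the puller from its stand, put its foot through the slot of the heater insert that has the four wide wells, give it about a quarter turn so that the cross bar catches under the top, and pull that insert straight up out of its bay. Set it down gently and upright on the middle of the bare steel rest plate and let go, leaving the turned puller standing in it. The other insert, with the many small wells, stays seated in the heater.

Things in the scene. Friction and masses are not known exactly. Their poses are not given: they have to be found in the camera images.
- puller: Steel rod, 136 mm tall, 150 g, upright in a slotted grey stand 40 mm high; lifts straight out. Origin: centre of its underside; z up the rod. Foot: cross bar 46 (x) x 10 (y) x 8 mm high. Shaft 10 mm thick. Collar 40 mm wide, z 28 to 34 mm, too wide for the slot: stops the rod when fully in. Flat black grip 50 (x) x 16 (y) mm, z 84 to 136 mm: grip from above across its 16 mm.
- insert_wide: Aluminium block with four wide wells (20 mm, dark discs), 80 x 80 x 50 mm high, 350 g. Origin: centre of underside, z up. Central slot in its top, 58 (x) x 22 (y) mm, through an 8 mm plate; hollow below (64 x 64 mm, 26 mm deep). Puller fully in: its origin is 22 mm above this one, bar free to turn either way; turned 60 to 120 deg and raised 12 mm, the bar catches under the plate.
- insert_small: Same block and slot but with twenty small wells (7 mm). The two sit side by side, 96 mm between centres, either way round, in bays 30 mm deep (3 mm play all round) of a fixed white heater, 106 x 202 mm: bay floor 25 mm, heater rim 56 mm, block tops 75 mm above the worktop. Slots run along the heater's short sides. Origin: centre of underside, z up.
- rest_plate: Bare steel plate, 120 x 120 mm, fixed, on the worktop in front of the heater, beside the puller's stand (left or right of it). Origin: centre of its underside, on the worktop; its top is 10 mm above the origin; z up.
There are look-alikes about, which are no part of the job. Leave any green look-alike of the puller alone.

How it is judged:
By the outcome, as a careful person would: the job done as asked, in the order asked, and still so for the second after the job is handed in, with the robot touching nothing.
It also fails if it takes over 58 s, if anything falls off the work surface, if the arm or the gripper's body presses on something with over 40 N, if the wrist force passes 120 N, or if a joint passes its speed limit or range.

ROBOT

A 6-joint arm with a two-finger parallel gripper is mounted at the origin on a cart in front of the work surface, level with it; the furniture and walls round the work are solid. World frame = base frame: x ahead of the robot, y to its left, z up, the work surface at z = 0. Lengths are in m, angles in rad, forces in N, time in s.
With the tool pointing down it reaches from about 0.375 to 0.9 m from the base axis. Payload 3.1 kg.
Tool frame: the origin (TCP) lies midway between the tips of the shut fingers; the grasp point (between the pads) lies 19 mm behind it; z points along the fingers, y is the line along which they close (so a half turn about z gives the same grasp; the last joint's range is limited). The gripper opens to 85 mm and grips with 20 to 120 N. Pads are 22 mm wide; open, the fingers measure 114 mm over their backs; the gripper's body (76 mm by 85 mm) begins 54 mm behind the grasp point. The pads swing forward as they close: fully open they stand 13 mm farther back than shut.
Start: joints at [-1.292, 0.527, 1.433, -0, 1.181, -0.178], TCP at [0.276, -0.561, 0.231] pointing down, gripper open.
Joint ranges: [-3.08, 3.08], [-0.75, 2.2], [0.22, 2.44], [-1.43, 4.57], [0, 2.65], [-2.85, 2.85]. Speed limits (rad/s): [2.79, 2.79, 3.14, 3.14, 3.14, 3.14].

INTERFACE

Orientations are given as a unit quaternion [x, y, z, w].
In Python, from station import manip gives the robot as it stands.
- The arm moves only by the tool step_arm, never from a script. Its argument "targets" is text: rows parted by semicolons, each of 4 numbers parted by spaces: the shift along the tool's x, y, z in mm, then the turn about the tool's z in degrees. A call has 1 to 12 rows; each row is the pose to reach, as a shift and turn from the pose commanded when the call began, along the tool's axes at that moment; what a row does not reach only later rows make up. A row lasts 1/10 s, in which the tool goes at most 50 mm and 8.59 degrees, less where a joint would pass 70% of its speed; a pose out of reach is approached as far as the arm can. A call with a gripper value outside its range is refused whole. "gripper" is the closure, from 0 (fully open) to 1 (shut), set as the call begins (left out, the last holds). The fingers move at their own pace and stop on an object; "squeeze" is the grip in N (left out, the last holds). Time passes only in rows, so rows that repeat a pose let the fingers close. It gives the time, the measured TCP pose, the force, the opening and the grip force at its end, in the units of the state.
- manip.sense(): the state, without advancing time (a new reading comes with each control period).
- manip.snapshot(name): name is "scene" or "top"; returns the picture (420x560x3 uint8, red, green, blue); there is no depth.
- manip.get_calibration(name): a dict with "fov_y" (degrees; the focal length in pixels is half the picture's height over the tangent of half this angle, whatever the lens; pixels are square), "cx", "cy" (the principal point, pixels), "k1" (the pictures are not rectified: a ray, as slopes to the right and down, at radius r is drawn at 1 + k1 r^2 times it, then the intrinsics apply), "extrinsics" (4x4, takes a point from camera to world coordinates). Camera axes: x right, y down, z forward; pixel columns grow to the right and rows downward; lengths in m; the calibration is good to about 2 mm. A picture is of the moment at which its call begins. get_calibration takes no time and is no camera call.
- manip.sign_off(): hands the job in; it is judged then, once.
Trained networks look in the newest picture that a camera, given by its name, has taken for a name from the list of things; names that differ only in an ending like _2 or _b are one class to them, and where a whole thing is asked for, a point or a joint stands for the part that bears it (a point fixed in the world has none). Each returns a list of dicts, best first, with "p" (0 to 1); they miss things now and then, are a little off and sometimes report something else, mostly with a low value. They report only what shows in the picture. A call takes as long as a camera call. They do not tell look-alikes from the thing itself.
- manip.recognise(camera, query): "position" ([column, row] in pixels, amid what is visible of it).
- manip.masks_of(camera, query): "pixels" (420x560 bool, what is visible of it) and "position" ([column, row] in pixels, amid what is visible of it).
- manip.mark_of(camera, query): "position" ([column, row] in pixels: a listed point, or the origin of a listed thing).
The state is a dict: "t": time; "q": joint angles; "qd": joint speeds; "tau": joint torques, N m; "tcp_pos": TCP position; "tool_rot": TCP orientation; "force": force on the tool from outside, world axes, zero at the start; "ft_torque": the same for the moment, N m; "finger_gap": opening from 0.0 (shut) to 1.0 (fully open); "gripper_force": force on a finger pad.
Only numpy, scipy, OpenCV 4.12 (cv2) and the standard library are available. Lean on these libraries where they do the work, as an engineer would, in place of code of your own. Each camera call takes 0.05 s, during which the arm holds its last target. There are 200 camera calls.

## Working session

There is one attempt and no reset: what is moved stays moved. The work goes in short steps, Python scripts to look and compute and a tool call to move; the robot and the scene stay as the last step left them, time stands still between calls to the robot, and variables do not carry over. Pictures are saved under pics/ and viewed, at most 10 in all, crops included, and the job is handed in when it is done.

Besides the shell and the picture viewer there is one more tool, called after ">>>" as name(argument=value, ...) on one line, values as JSON. step_arm: Moves the arm, as the interface text tells. Its arguments: {"type":"object","properties":{"targets":{"type":"string"},"gripper":{"type":"number"},"squeeze":{"type":"number"}},"required":["targets"]}

```bash
mkdir -p pics
cat > h.py <<'E'
import numpy as np, cv2
from station import manip
def save(c,n):
    im=manip.snapshot(c); cv2.imwrite('pics/'+n,im[:,:,::-1]); return im
def cam(c):
    k=manip.get_calibration(c); f=210/np.tan(np.radians(k['fov_y'])/2); return k,f,np.array(k['extrinsics'])
def world(c,px,z):
    k,f,T=cam(c); d=np.array([(px[0]-k['cx'])/f,(px[1]-k['cy'])/f]); s=d.copy()
    for _ in range(30): s=d/(1+k['k1']*(s@s))
    r=T[:3,:3]@np.array([s[0],s[1],1]); o=T[:3,3]
    return o+r*(z-o[2])/r[2]
def pix(c,p):
    k,f,T=cam(c); q=T[:3,:3].T@(np.array(p)-T[:3,3]); s=q[:2]/q[2]; s=s*(1+k['k1']*(s@s))
    return s*f+[k['cx'],k['cy']]
E
python3 - <<'E'
from h import *
a=save('top','t1.png');b=save('scene','s1.png')
for c in('top','scene'): print(c,np.round(cam(c)[2],3).tolist())
for n in('puller','insert_wide','insert_small','rest_plate'):
    for c in('top','scene'):
        print(n,c,[(np.round(r['position'],1).tolist(),round(r['p'],2)) for r in manip.mark_of(c,n)])
print(manip.sense())
E
```

```text
top [[0.026, -0.996, 0.079, 0.409], [-1.0, -0.027, -0.005, -0.179], [0.007, -0.079, -0.997, 1.059], [0.0, 0.0, 0.0, 1.0]]
scene [[0.427, -0.405, 0.808, -0.209], [-0.904, -0.176, 0.389, -0.51], [-0.016, -0.897, -0.442, 0.413], [0.0, 0.0, 0.0, 1.0]]
puller top [([228.1, 242.7], 0.81), ([260.2, 297.1], 0.59)]
puller scene [([232.1, 260.8], 0.6)]
insert_wide top [([292.2, 146.4], 0.72)]
insert_wide scene [([315.5, 188.6], 0.61)]
insert_small top [([242.0, 150.4], 0.88)]
insert_small scene [([273.5, 186.3], 0.93)]
rest_plate top [([333.0, 241.4], 0.87), ([241.3, 149.4], 0.57)]
rest_plate scene [([325.5, 243.8], 0.79)]
{'t': 0.5, 'q': array([-1.29148309e+00,  5.27532363e-01,  1.43275818e+00, -2.39791729e-06,
        1.18139700e+00, -1.78482697e-01]), 'qd': array([-3.23101803e-04,  7.14274462e-04, -2.05049209e-03,  1.37036922e-04,
        9.22992465e-05,  6.96541562e-04]), 'tau': array([-2.62999865e-04, -4.41904235e+01, -1.78225279e+01, -2.85879787e-04,
        1.81628737e-03, -8.28261278e-06]), 'tcp_pos': array([ 0.27625273, -0.56057199,  0.23127193]), 'tool_rot': array([ 9.73916938e-01,  2.26904817e-01, -3.49861931e-06, -4.73270274e-05]), 'force': array([-0.43665966, -0.20010724, -0.81414573]), 'ft_torque': array([-0.015801  ,  0.05346344, -0.02761831]), 'gripper_force': 0.0, 'finger_gap': 0.9998912162963678}
```

View pics/t1.png

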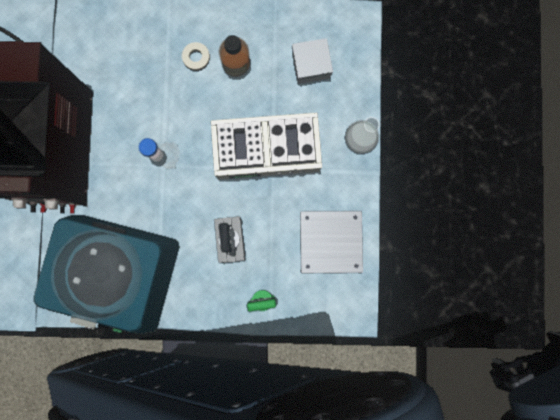

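View pics/s1.png

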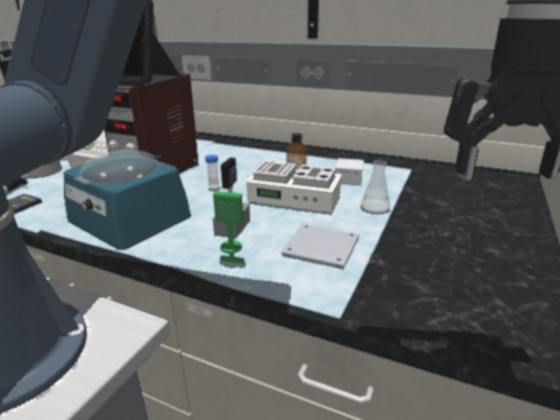

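The top view shows the puller (black grip) at about (229,238), the wide-well insert at (292,141), the small-well one at (241,145), the plate at (332,242) and the green decoy at (262,300). I'll measure these more closely.

Run:
```python
from h import *
a=save('top','t2.png')
c=cv2.resize(a[100:290,195:375],None,fx=3.2,fy=3.2,interpolation=cv2.INTER_CUBIC)[:600]
cv2.imwrite('pics/t2c.png',c[:,:,::-1])
def rect(m,z,n):
    p=np.argwhere(m)[:,::-1].astype(np.float64)
    w=np.array([world('top',q,z)[:2] for q in p])*1000
    (x,y),s,an=cv2.minAreaRect(w.astype(np.float32)); print(n,'centre',round(x,1),round(y,1),'size',np.round(s,1),'ang',round(an,2),'mean',w.mean(0).round(1))
for n,z in(('insert_wide',.075),('insert_small',.075),('rest_plate',.01),('puller',.136)):
    for r in manip.masks_of('top',n)[:2]: print(round(r['p'],2),r['position'],end=' ');rect(r['pixels'],z,n)
g=a.max(2)<60; m=np.zeros_like(g)
for n,(x0,x1,y0,y1),z in(('slotwide',(284,300,122,160),.075),('slotsmall',(232,249,126,163),.075),('grip',(212,246,214,266),.15)):
    m=np.zeros_like(g); m[y0:y1,x0:x1]=g[y0:y1,x0:x1]
    k,l,st,ce=cv2.connectedComponentsWithStats(m.astype(np.uint8)); i=1+st[1:,4].argmax(); print(n,st[i],ce[i]); rect(l==i,z,n)
```

```text
0.73 [292.8, 143.4] insert_wide centre 620.6 -213.0 size [86.9 80.6] ang 5.73 mean [ 620.2 -213.2]
0.74 [240.5, 144.3] insert_small centre 610.3 -117.9 size [86.  79.8] ang 6.02 mean [ 609.8 -117.6]
0.78 [331.9, 242.9] Traceback (most recent call last):
  File "<stdin>", line 10, in <module>
  File "<stdin>", line 7, in rect
  File "h.py", line 8, in world
    k,f,T=cam(c); d=np.array([(px[0]-k['cx'])/f,(px[1]-k['cy'])/f]); s=d.copy()
          ~~~^^^
  File "h.py", line 6, in cam
    k=manip.get_calibration(c); f=210/np.tan(np.radians(k['fov_y'])/2); return k,f,np.array(k['extrinsics'])
ValueError: time passes only in moves, steps and waits
```

View pics/t2c.png

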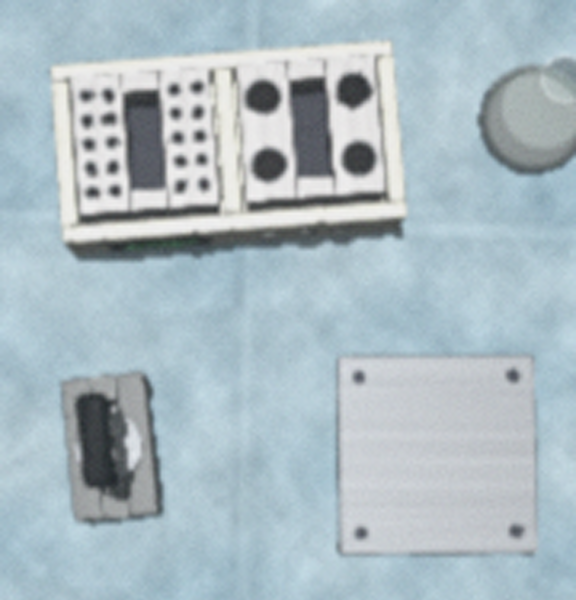

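```bash
python3 - <<'E'
s=open('h.py').read()
s=s.replace("def cam(c):\n","import functools\n@functools.lru_cache(None)\ndef cam(c):\n")
s+='''
def rect(m,z,n):
    p=np.argwhere(m)[:,::-1].astype(np.float64)
    w=np.array([world('top',q,z)[:2] for q in p])*1000
    (x,y),s,an=cv2.minAreaRect(w.astype(np.float32)); print(n,'centre',round(x,1),round(y,1),'size',np.round(s,1),'ang',round(an,2),'mean',w.mean(0).round(1))
'''
open('h.py','w').write(s)
E
python3 - <<'E'
from h import *
a=cv2.imread('pics/t2.png')[:,:,::-1]; manip.snapshot('top')
for n,z in(('rest_plate',.01),):
    for r in manip.masks_of('top',n)[:1]: rect(r['pixels'],z,n)
g=a.max(2)<85
for n,(x0,x1,y0,y1),z in(('slotwide',(284,300,122,160),.075),('slotsmall',(232,249,126,163),.075),('grip',(212,246,214,266),.15)):
    m=np.zeros_like(g); m[y0:y1,x0:x1]=(g if n!='grip' else a.max(2)<45)[y0:y1,x0:x1]
    k,l,st,ce=cv2.connectedComponentsWithStats(m.astype(np.uint8)); i=1+st[1:,4].argmax(); print(n,st[i],ce[i]); rect(l==i,z,n)
# heater outer corners (crop px /3.2 + offset), rim .056; plate corners z .01; stand top z .04 ; slot corners z .075
def cr(P,z,n):
    w=np.array([world('top',(p[0]/3.2+195,p[1]/3.2+100),z)[:2]*1000 for p in P]); print(n,w.round(0).tolist(),'mean',w.mean(0).round(1),'len',np.linalg.norm(np.roll(w,-1,0)-w,axis=1).round(1))
cr([(53,67),(390,42),(405,215),(65,242)],.056,'heater')
cr([(338,357),(533,356),(535,553),(340,553)],.01,'plate')
cr([(62,382),(147,373),(158,512),(76,521)],.04,'stand')
cr([(290,78),(325,76),(333,178),(298,180)],.075,'slotW')
cr([(236,68),(374,57),(386,190),(248,203)],.075,'blockW')
for z in(.136,.15): cr([(79,396),(106,392),(113,483),(86,487)],z,'grip%.3f'%z)
b=save('scene','s2.png')
c=cv2.resize(b[135:270,200:360],None,fx=4,fy=4,interpolation=cv2.INTER_CUBIC); cv2.imwrite('pics/s2c.png',c[:,:,::-1])
E
```

```text
rest_plate centre 440.5 -295.1 size [121.7 121.7] ang 1.55 mean [ 439.9 -295.7]
slotwide [286 125  10   5  44] [290.59090909 127.09090909]
slotwide centre 647.1 -210.3 size [ 7.5 16.6] ang 1.63 mean [ 646.9 -210.5]
slotsmall [234 129  10   8  52] [238.32692308 131.36538462]
slotsmall centre 634.2 -114.9 size [13.1 16.6] ang 1.88 mean [ 636.2 -114.5]Traceback (most recent call last):
  File "<stdin>", line 8, in <module>
ValueError: attempt to get argmax of an empty sequence
```

Run:
```python
from h import *
def cr(P,z,n):
    w=np.array([world('top',(p[0]/3.2+195,p[1]/3.2+100),z)[:2]*1000 for p in P]); print(n,w.round(0).tolist(),'mean',w.mean(0).round(1),'len',np.linalg.norm(np.roll(w,-1,0)-w,axis=1).round(1))
cr([(53,67),(390,42),(405,215),(65,242)],.056,'heater')
cr([(338,357),(533,356),(535,553),(340,553)],.01,'plate')
cr([(62,382),(147,373),(158,512),(76,521)],.04,'stand')
cr([(290,78),(325,76),(333,178),(298,180)],.075,'slotW')
cr([(236,68),(374,57),(386,190),(248,203)],.075,'blockW')
for z in(.136,.15): cr([(79,396),(106,392),(113,483),(86,487)],z,'grip%.3f'%z)
b=save('scene','s2.png')
c=cv2.resize(b[135:270,200:360],None,fx=4,fy=4,interpolation=cv2.INTER_CUBIC); cv2.imwrite('pics/s2c.png',c[:,:,::-1])
```

```text
heater [[659.0, -62.0], [680.0, -260.0], [577.0, -271.0], [556.0, -73.0]] mean [ 617.9 -166.6] len [198.6 103.2 198.8 104. ]
plate [[497.0, -236.0], [501.0, -354.0], [382.0, -357.0], [379.0, -240.0]] mean [ 439.4 -296.9] len [118.4 118.9 117.4 118.1]
stand [[475.0, -73.0], [482.0, -122.0], [401.0, -131.0], [394.0, -84.0]] mean [ 437.9 -102.5] len [50.2 81.7 48.1 81.8]
slotW [[652.0, -201.0], [654.0, -221.0], [594.0, -227.0], [592.0, -207.0]] mean [ 623.  -214.3] len [20.2 59.6 20.1 59.6]
blockW [[657.0, -170.0], [665.0, -249.0], [588.0, -258.0], [578.0, -179.0]] mean [ 622.1 -214. ] len [79.9 77.9 79.5 78.9]
grip0.136 [[462.0, -92.0], [464.0, -106.0], [416.0, -111.0], [413.0, -97.0]] mean [ 438.8 -101.7] len [14.5 48.5 14.4 48.4]
grip0.150 [[461.0, -93.0], [463.0, -107.0], [416.0, -112.0], [413.0, -98.0]] mean [ 438.4 -102.8] len [14.3 47.7 14.2 47.7]
```

View pics/s2c.png

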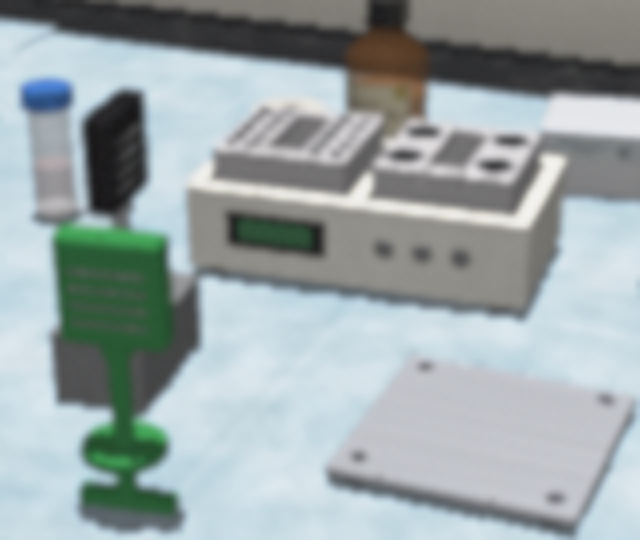

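Run:
```python
from h import *
for z in(.136,.14,.145,.15,.155,.16): print(z,pix('scene',(.4385,-.1025,z)).round(1),pix('scene',(.4385,-.1025,z-.052)).round(1),world('top',(225.3,237.5),z).round(4))
print(world('top',(262,300),.05))
import scipy.spatial.transform as t
s=manip.sense();R=t.Rotation.from_quat(s['tool_rot']).as_matrix();print((R.T@(np.array([.4387,-.1023,.200])-s['tcp_pos'])*1000).round(1))
```

```text
0.136 [229.3 165.5] [231.  189.8] [ 0.4385 -0.1022  0.136 ]
0.14 [229.2 163.6] [230.9 188. ] [ 0.4384 -0.1025  0.14  ]
0.145 [229.1 161.1] [230.7 185.7] [ 0.4382 -0.1029  0.145 ]
0.15 [228.9 158.7] [230.5 183.4] [ 0.4381 -0.1034  0.15  ]
0.155 [228.7 156.3] [230.4 181.1] [ 0.4379 -0.1038  0.155 ]
0.16 [228.6 153.8] [230.2 178.7] [ 0.4377 -0.1042  0.16  ]
[ 0.32812911 -0.16642124  0.05      ]
[ 348.3 -339.3   31.3]
```

>>> step_arm(targets="20 -19 2 2; 55 -54 5 5; 90 -88 8 7; 125 -122 11 9; 160 -156 14 11; 195 -190 17 13; 230 -224 20 15; 265 -258 24 17; 300 -292 27 19; 330 -321 30 20; 348 -339 31 20; 348 -339 31 20", gripper=0)

```text
t: 2.05
tcp_pos: [0.4388, -0.0998, 0.2003]
tool_rot: [0.998, 0.057, -0.0, -0.0]
force: [-0.5, -0.3, -0.2]
finger_gap: 1.001
gripper_force: 0.0
```

```bash
cat >> h.py <<'E'
from scipy.spatial.transform import Rotation as Ro
def to(p,yaw=None):
    s=manip.sense();R=Ro.from_quat(s['tool_rot']).as_matrix(); y=np.degrees(np.arctan2(R[1,0],R[0,0]))
    print('t',round(s['t'],2),'tcp',s['tcp_pos'].round(4),'yaw',y.round(2),'tilt',R[2,2].round(4),'F',s['force'].round(1),'gap',round(s['finger_gap'],3),'gf',round(s['gripper_force'],1),'q6',s['q'][5].round(2))
    if p is not None: print('shift',(R.T@(np.array(p)-s['tcp_pos'])*1000).round(1),'turn',None if yaw is None else round(y-yaw,1))
E
python3 -c "
from h import *
to((.4383,-.1028,.106),6)"
```

```text
t 2.05 tcp [ 0.4388 -0.0998  0.2003] yaw 6.51 tilt -1.0 F [-0.5 -0.3 -0.2] gap 1.001 gf 0.0 q6 0.98
shift [-0.8  3.  94.3] turn 0.5
```

>>> step_arm(targets="0 2 15 0; 0 2 45 0; 0 2 75 0; 0 2 90 0; 0 2 94 0; 0 2 94 0")

```text
t: 2.65
tcp_pos: [0.4388, -0.1055, 0.1061]
tool_rot: [0.999, 0.054, -0.0, -0.0]
force: [-1.1, 0.4, 0.0]
finger_gap: 1.002
gripper_force: 0.0
```

>>> step_arm(targets="0 0 0 0; 0 0 0 0; 0 0 0 0; 0 0 0 0; 0 0 0 0; 0 0 0 0; 0 0 0 0; 0 0 0 0", gripper=1, squeeze=60)

```text
t: 3.45
tcp_pos: [0.4383, -0.104, 0.1062]
tool_rot: [0.999, 0.054, -0.001, -0.001]
force: [0.0, 3.6, 1.3]
finger_gap: 0.179
gripper_force: 59.1
```

>>> step_arm(targets="0 0 -10 0; 0 0 -30 0; 0 0 -60 0; 0 0 -90 0; 0 0 -100 0; 0 0 -100 0")

```text
t: 4.05
tcp_pos: [0.44, -0.1057, 0.2079]
tool_rot: [0.999, 0.054, 0.002, 0.002]
force: [-0.0, -0.0, -1.6]
finger_gap: 0.182
gripper_force: 59.0
```

Run:
```python
from h import *
to((.6225,-.214,.2062),6)
b=save('scene','s3.png')
c=cv2.resize(b[80:260,180:380],None,fx=3.3,fy=3.3,interpolation=cv2.INTER_CUBIC)[:600]; cv2.imwrite('pics/s3c.png',c[:,:,::-1])
```

```text
t 4.05 tcp [ 0.44   -0.1057  0.2079] yaw 6.23 tilt -1.0 F [-0.  -0.  -1.6] gap 0.182 gf 59.0 q6 0.98
shift [169.6 127.5   2.8] turn 0.2
```

View pics/s3c.png

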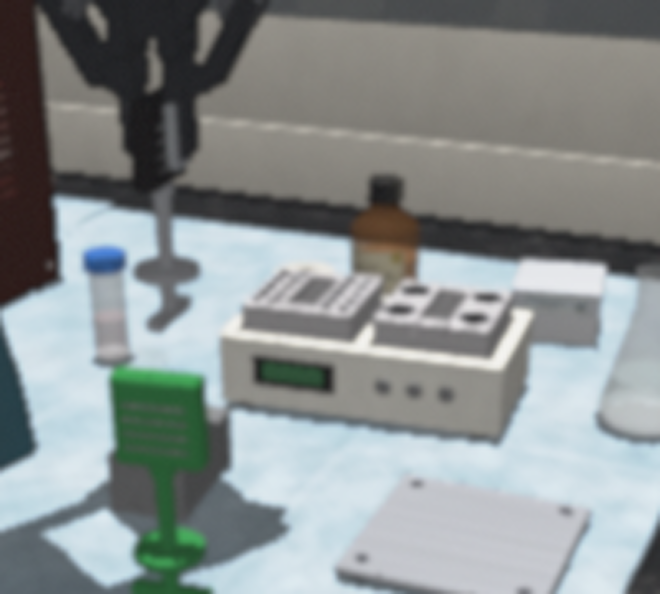

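The puller hangs in the gripper: collar at about (167,270) and foot at (169,313) in the crop. I'll check the in-hand offset and then move above the wide slot.

Run:
```python
from h import *
for z in(.105,.108,.11,.113): print(z,pix('scene',(.44,-.1057,z+.004)).round(1),pix('scene',(.44,-.1057,z+.031)).round(1),pix('scene',(.45,-.1047,z+.031)).round(1))
```

```text
0.105 [232.  178.3] [231.1 165.5] [233.3 163.8]
0.108 [231.9 176.8] [231. 164.] [233.2 162.3]
0.11 [231.8 175.9] [231. 163.] [233.1 161.4]
0.113 [231.7 174.5] [230.9 161.6] [233.  159.9]
```

>>> step_arm(targets="8 6 2 0; 25 19 2 0; 51 38 2 0; 85 64 2 0; 119 90 2 0; 145 109 2 0; 162 122 2 0; 169 127 2 0; 169 127 2 0; 169 127 2 0")

```text
t: 5.1
tcp_pos: [0.6191, -0.2117, 0.2028]
tool_rot: [0.999, 0.054, -0.002, -0.001]
force: [-0.2, 0.3, -2.0]
finger_gap: 0.178
gripper_force: 58.9
```

Run:
```python
from h import *
to((.6225,-.214,.15),6)
a=save('top','t4.png')
b=save('scene','s4.png')
c=cv2.resize(b[60:220,220:400],None,fx=4,fy=4,interpolation=cv2.INTER_CUBIC)[:,:720]
c=c[:600]; cv2.imwrite('pics/s4c.png',c[:,:,::-1])
for p in((.6225,-.214,.110),(.6225,-.214,.075)): print(pix('scene',p).round(1),((pix('scene',p)-[220,60])*4).round(0))
```

```text
t 5.1 tcp [ 0.6191 -0.2117  0.2028] yaw 6.24 tilt -1.0 F [-0.2  0.3 -2. ] gap 0.178 gf 58.9 q6 0.96
shift [ 3.3  2.7 52.8] turn 0.2
[315.  156.9] [380. 388.]
[314.6 171.5] [378. 446.]
```

View pics/s4c.png

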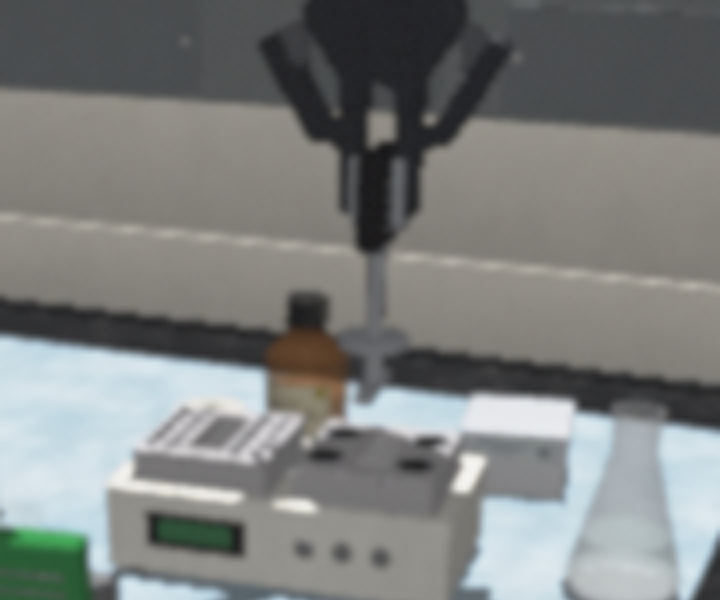

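>>> step_arm(targets="3 3 5 0; 3 3 15 0; 3 3 22 0; 3 3 22 0; 3 3 22 0; 3 3 22 0")

```text
t: 5.8
tcp_pos: [0.6241, -0.2153, 0.1825]
tool_rot: [0.999, 0.054, 0.0, 0.0]
force: [-0.8, 0.0, -1.9]
finger_gap: 0.179
gripper_force: 58.9
```

Run:
```python
from h import *
to((.6225,-.214,.146),6)
```

```text
t 5.8 tcp [ 0.6241 -0.2153  0.1825] yaw 6.23 tilt -1.0 F [-0.8  0.  -1.9] gap 0.179 gf 58.9 q6 0.96
shift [-1.4 -1.5 36.5] turn 0.2
```

>>> step_arm(targets="-1 -1 4 0; -1 -1 8 0; -1 -1 12 0; -1 -1 16 0; -1 -1 20 0; -1 -1 20 0")

```text
t: 6.4
tcp_pos: [0.6223, -0.2142, 0.1614]
tool_rot: [0.999, 0.054, -0.001, -0.0]
force: [0.6, -0.1, -1.8]
finger_gap: 0.178
gripper_force: 58.9
```

>>> step_arm(targets="0 0 4 0; 0 0 8 0; 0 0 12 0; 0 0 15 0; 0 0 15 0")

```text
t: 6.9
tcp_pos: [0.6224, -0.2142, 0.1466]
tool_rot: [0.999, 0.054, -0.001, -0.0]
force: [-0.0, 1.1, -1.3]
finger_gap: 0.176
gripper_force: 58.9
```

>>> step_arm(targets="0 0 1 0; 0 0 2 0; 0 0 2 0")

```text
t: 7.2
tcp_pos: [0.6228, -0.2144, 0.1453]
tool_rot: [0.999, 0.054, 0.0, 0.0]
force: [0.4, 1.1, -2.2]
finger_gap: 0.178
gripper_force: 58.9
```

>>> step_arm(targets="0 0 0 -4; 0 0 0 -12; 0 0 0 -20; 0 0 0 -28; 0 0 0 -36; 0 0 0 -44; 0 0 0 -52; 0 0 0 -60; 0 0 0 -68; 0 0 0 -76; 0 0 0 -84; 0 0 0 -90")

```text
t: 8.4
tcp_pos: [0.6229, -0.2144, 0.1455]
tool_rot: [0.666, 0.746, 0.0, 0.0]
force: [0.9, -0.4, -1.3]
finger_gap: 0.174
gripper_force: 58.8
```

>>> step_arm(targets="0 0 0 0; 0 0 0 0")

```text
t: 8.6
tcp_pos: [0.6228, -0.2144, 0.1454]
tool_rot: [0.668, 0.744, 0.0, 0.0]
force: [0.9, 0.3, -1.2]
finger_gap: 0.176
gripper_force: 58.8
```

Run:
```python
from h import *
to(None); print(manip.sense()['ft_torque'])
```

```text
t 8.6 tcp [ 0.6228 -0.2144  0.1454] yaw 96.1 tilt -1.0 F [ 0.9  0.3 -1.2] gap 0.176 gf 58.8 q6 -0.61
[ 0.01756068 -0.01557413 -0.0091037 ]
```

Turned 90° with no contact. Raise slowly until the bar catches, then keep lifting.

>>> step_arm(targets="0 0 -3 0; 0 0 -6 0; 0 0 -9 0; 0 0 -12 0; 0 0 -15 0; 0 0 -18 0; 0 0 -20 0; 0 0 -20 0")

```text
t: 9.4
tcp_pos: [0.623, -0.2145, 0.1656]
tool_rot: [0.668, 0.744, 0.0, 0.0]
force: [-0.8, -0.3, -5.5]
finger_gap: 0.182
gripper_force: 58.3
```

>>> step_arm(targets="0 0 -4 0; 0 0 -10 0; 0 0 -18 0; 0 0 -26 0; 0 0 -34 0; 0 0 -42 0; 0 0 -50 0; 0 0 -58 0; 0 0 -65 0; 0 0 -68 0; 0 0 -68 0; 0 0 -68 0")

```text
t: 10.6
tcp_pos: [0.6226, -0.2143, 0.233]
tool_rot: [0.668, 0.744, -0.0, -0.0]
force: [0.4, -0.3, -5.5]
finger_gap: 0.182
gripper_force: 58.5
```

Run:
```python
from h import *
to((.440,-.296,.2336),91.7)
b=save('scene','s5.png')
c=cv2.resize(b[60:260,200:400],None,fx=3,fy=3,interpolation=cv2.INTER_CUBIC); cv2.imwrite('pics/s5c.png',c[:,:,::-1])
```

```text
t 10.6 tcp [ 0.6226 -0.2143  0.233 ] yaw 96.23 tilt -1.0 F [ 0.4 -0.3 -5.5] gap 0.182 gf 58.5 q6 -0.61
shift [ -61.4 -190.4   -0.5] turn 4.5
```

View pics/s5c.png

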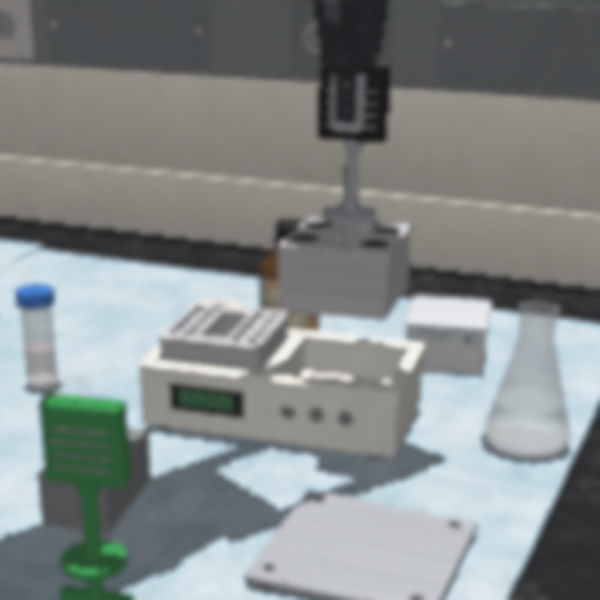

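>>> step_arm(targets="-1 -2 0 0; -2 -7 0 0; -5 -15 0 0; -8 -25 0 0; -12 -37 0 1; -16 -51 0 1; -21 -66 0 2; -26 -82 0 2; -31 -98 0 3; -36 -113 0 3; -41 -128 0 4; -46 -142 0 4")

```text
t: 11.85
tcp_pos: [0.4854, -0.2761, 0.2335]
tool_rot: [0.693, 0.72, -0.0, 0.0]
force: [-0.1, -0.2, -4.6]
finger_gap: 0.179
gripper_force: 58.4
```

>>> step_arm(targets="-4 -12 0 0; -7 -22 0 0; -10 -31 0 0; -11 -38 0 0; -11 -42 0 0; -12 -44 0 0; -12 -44 0 0; -12 -44 0 0; -12 -44 0 0; -12 -44 0 0")

```text
t: 12.85
tcp_pos: [0.4434, -0.2891, 0.2333]
tool_rot: [0.693, 0.721, 0.0, 0.0]
force: [0.2, -0.7, -6.0]
finger_gap: 0.179
gripper_force: 58.4
```

Run:
```python
from h import *
to((.440,-.296,.16),91.7)
a=manip.snapshot('top'); b=manip.snapshot('scene')
for c in('top','scene'):
  for n in('insert_wide','rest_plate'):
    print(c,n,[(np.round(r['position'],1).tolist(),round(r['p'],2)) for r in manip.mark_of(c,n)])
A=cv2.resize(a[180:300,270:400],None,fx=3,fy=3,interpolation=cv2.INTER_CUBIC);B=cv2.resize(b[130:280,260:390],None,fx=3,fy=3,interpolation=cv2.INTER_CUBIC)
v=np.zeros((450,780,3),np.uint8);v[:360,:390]=A;v[:450,390:]=B;cv2.imwrite('pics/v6.png',v[:,:,::-1])
```

```text
t 12.85 tcp [ 0.4434 -0.2891  0.2333] yaw 92.25 tilt -1.0 F [ 0.2 -0.7 -6. ] gap 0.179 gf 58.4 q6 -0.83
shift [-6.8 -3.7 73.3] turn 0.6
top insert_wide [([334.6, 237.9], 0.94)]
top rest_plate [([240.3, 149.8], 0.59)]
scene insert_wide [([320.1, 192.7], 0.66), ([276.8, 185.1], 0.37)]
scene rest_plate [([324.6, 245.1], 0.84)]
```

View pics/v6.png

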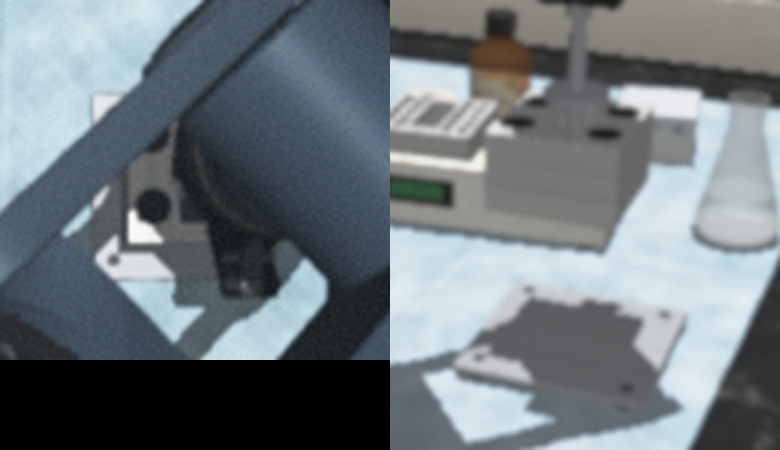

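>>> step_arm(targets="-2 -1 4 0; -4 -2 12 0; -6 -4 22 0; -7 -4 34 0; -7 -4 46 0; -7 -4 57 0; -7 -4 66 0; -7 -4 73 0; -7 -4 78 0; -7 -4 80 0; -7 -4 80 0; -7 -4 80 0")

```text
t: 14.35
tcp_pos: [0.4397, -0.2966, 0.1537]
tool_rot: [0.693, 0.721, -0.0, 0.0]
force: [0.7, -0.2, -5.3]
finger_gap: 0.178
gripper_force: 58.4
```

Run:
```python
from h import *
to((.440,-.296,.14),91.7)
manip.snapshot('scene')
for n in('insert_wide','rest_plate'):
    print(n,[(np.round(r['position'],1).tolist(),round(r['p'],2)) for r in manip.mark_of('scene',n)])
print(pix('scene',(.44,-.296,.0)),pix('scene',(.44,-.296,.01)),pix('scene',(.44,-.296,.023)))
```

```text
t 14.35 tcp [ 0.4397 -0.2966  0.1537] yaw 92.23 tilt -1.0 F [ 0.7 -0.2 -5.3] gap 0.178 gf 58.4 q6 -0.84
shift [ 0.6  0.4 13.7] turn 0.5
insert_wide [([319.9, 233.4], 0.66)]
rest_plate []
[320.78518962 245.30947263] [320.9673279  240.83427385] [321.20666949 234.93977159]
```

Insert bottom is at about 0.023, centred on the plate. Lower slowly.

>>> step_arm(targets="0 0 1 0; 0 0 2 0; 0 0 3 0; 0 0 4 0; 0 0 5 0; 0 0 6 0; 0 0 7 0; 0 0 8 0; 0 0 9 0; 0 0 10 0; 0 0 10 0")

```text
t: 15.6
tcp_pos: [0.4393, -0.2963, 0.1431]
tool_rot: [0.693, 0.721, -0.0, -0.0]
force: [-0.8, 0.5, -6.2]
finger_gap: 0.18
gripper_force: 58.5
```

>>> step_arm(targets="0 0 1 0; 0 0 2 0; 0 0 3 0; 0 0 4 0; 0 0 5 0; 0 0 5 0")

```text
t: 16.2
tcp_pos: [0.4393, -0.2963, 0.1382]
tool_rot: [0.693, 0.721, -0.0, -0.0]
force: [0.5, 0.6, -5.8]
finger_gap: 0.181
gripper_force: 58.5
```

>>> step_arm(targets="0 0 1 0; 0 0 2 0; 0 0 3 0; 0 0 4 0; 0 0 4 0")

```text
t: 16.7
tcp_pos: [0.4395, -0.2964, 0.1344]
tool_rot: [0.693, 0.721, 0.0, 0.0]
force: [1.1, 1.0, -2.0]
finger_gap: 0.178
gripper_force: 58.9
```

>>> step_arm(targets="0 0 1 0; 0 0 3 0; 0 0 5 0; 0 0 7 0; 0 0 7 0")

```text
t: 17.2
tcp_pos: [0.4392, -0.2962, 0.1269]
tool_rot: [0.693, 0.721, 0.0, -0.0]
force: [-0.1, 0.1, -1.3]
finger_gap: 0.176
gripper_force: 58.9
```

>>> step_arm(targets="0 0 0.5 0; 0 0 1 0; 0 0 1.5 0; 0 0 2 0; 0 0 2 0")

```text
t: 17.7
tcp_pos: [0.4394, -0.2964, 0.1261]
tool_rot: [0.693, 0.721, -0.0, 0.0]
force: [-1.5, 1.5, 6.0]
finger_gap: 0.18
gripper_force: 59.9
```

>>> step_arm(targets="0 0 -1 0; 0 0 -1 0")

```text
t: 17.9
tcp_pos: [0.4395, -0.2965, 0.1263]
tool_rot: [0.693, 0.721, 0.0, 0.0]
force: [0.7, -0.7, -0.6]
finger_gap: 0.182
gripper_force: 59.2
```

>>> step_arm(targets="0 0 0 0; 0 0 0 0; 0 0 0 0; 0 0 0 0; 0 0 0 0; 0 0 0 0; 0 0 0 0; 0 0 0 0", gripper=0)

```text
t: 18.7
tcp_pos: [0.4394, -0.2964, 0.1263]
tool_rot: [0.693, 0.721, -0.0, -0.0]
force: [0.7, 0.3, -0.4]
finger_gap: 0.999
gripper_force: 0.0
```

>>> step_arm(targets="0 0 -5 0; 0 0 -15 0; 0 0 -35 0; 0 0 -60 0; 0 0 -90 0; 0 0 -110 0; 0 0 -120 0; 0 0 -120 0")

```text
t: 19.5
tcp_pos: [0.4401, -0.297, 0.2482]
tool_rot: [0.693, 0.721, -0.0, 0.002]
force: [0.7, 0.3, -0.7]
finger_gap: 0.998
gripper_force: 0.0
```

>>> step_arm(targets="20 0 0 0; 60 0 0 0; 100 0 0 0; 150 0 0 0; 180 0 0 0; 200 0 0 0; 200 0 0 0")

```text
t: 20.2
tcp_pos: [0.429, -0.0924, 0.2449]
tool_rot: [0.692, 0.722, -0.0, -0.003]
force: [1.0, -1.3, 0.5]
finger_gap: 1.0
gripper_force: 0.0
```

Run:
```python
from h import *
to(None)
a=manip.snapshot('top'); b=manip.snapshot('scene')
A=cv2.resize(a[100:300,200:380],None,fx=2.15,fy=2.15);B=cv2.resize(b[130:280,200:360],None,fx=2.5,fy=2.5)
v=np.zeros((430,790,3),np.uint8);v[:A.shape[0],:A.shape[1]]=A;v[:375,388:788]=B;cv2.imwrite('pics/v7.png',v[:,:,::-1])
```

```text
t 20.2 tcp [ 0.429  -0.0924  0.2449] yaw 92.46 tilt -1.0 F [ 1.  -1.3  0.5] gap 1.0 gf 0.0 q6 -0.51
```

View pics/v7.png

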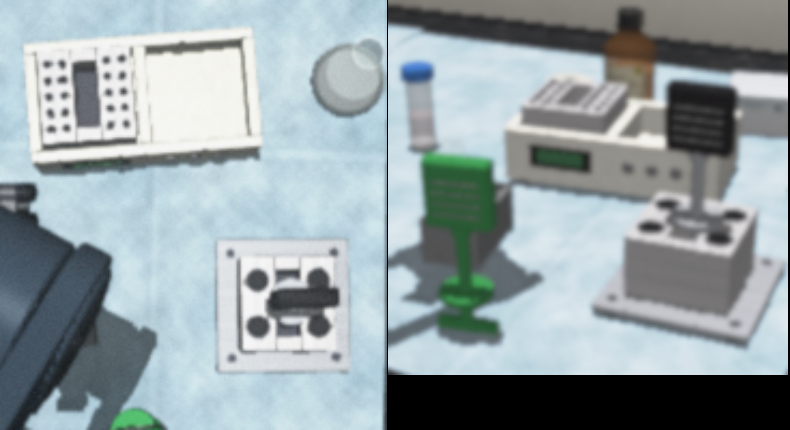

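The insert stands upright in the middle of the plate (about (288,303) in the crop), with the turned puller standing in it. The small-well insert is still seated and the green decoy is where it was.

```bash
python3 -c "
from station import manip
print(manip.sign_off())"
```

```text
the job is handed in; nothing more can be done
None
```

The job is handed in: the wide-well insert stands upright on the middle of the rest plate with the turned puller left in it, the small-well insert is still seated in the heater, and the arm finished clear at about 20 s.

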